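# Set a sample jar in the reading position of the jar reader

## Robot

A 6-joint arm with a two-finger parallel gripper is mounted at the origin on the work surface. World frame = base frame: x ahead of the robot, y to its left, z up, the work surface at z = 0. Lengths are in m, angles in rad, forces in N, time in s.
With the tool pointing down it reaches from about 0.25 to 0.725 m from the base axis. Payload 4 kg.
Tool frame: the origin (TCP) lies on the centre line of the jaws, within the pads' length; the fingertips stand ahead of it and the grasp point (between the pads) lies 11 mm behind it (bot.tip_extent is the z of the fingertips in the tool frame, in m); z points along the fingers, y is the direction in which the jaws open and shut (so a half turn about z gives the same grasp; the last joint's range is limited). The gripper opens to 85 mm and grips with 20 to 120 N. Pads are 22 mm wide; open, the fingers measure 114 mm over their backs; the gripper's body (76 mm by 85 mm) begins 54 mm behind the grasp point. The pads swing forward as they close: fully open they stand 13 mm farther back than shut.
Start: joints at [1.259, 0.241, 0.005, 1.335, 0, 1.571], TCP at [0.153, 0.476, 0.239] pointing down, gripper open.
Joint ranges: [-2.72, 2.72], [-1.05, 1.87], [-1.09, 1.28], [-1.99, 2.15], [-1.42, 1.44], [-3.14, 3.14]. Speed limits (rad/s): [2.79, 2.79, 3.14, 3.14, 3.14, 3.14].

## Interface

Orientations are given as a unit quaternion [x, y, z, w].
In Python, from workcell import bot gives the robot as it stands.
- The arm moves only by the shell command python3 -m jog 'ROWS'. ROWS is JSON, a list that holds one entry, the list of rows, each a list of 7 numbers: the shift along the world's x, y, z in m, then the turn, a rotation vector about the world's x, y, z in degrees, then the closure in counts, from 0 (fully open) to 255 (shut). In form: [[[tx, ty, tz, ax, ay, az, fingers], ...]]. A call has 1 to 10 rows; each row is the pose to reach, as a shift and turn from the pose commanded when the call began; what a row does not reach only later rows make up. A row lasts 1/12 s, in which the tool goes at most 41.7 mm and 7.16 degrees, less where a joint would pass 70% of its speed; a pose out of reach is approached as far as the arm can. A call with a gripper value outside its range is refused whole. The fingers move at their own pace and stop on an object; the grip force is fixed at half the most. Time passes only in rows, so rows that repeat a pose let the fingers close. It gives the time, the measured TCP pose, the force and the opening at its end, in the units of the state.
- bot.get_obs(): the state, without advancing time (a new reading comes with each control period).
- bot.camera(name): name is "scene" or "side" or "wrist"; returns the picture (384x512x3 uint8, blue, green, red); there is no depth.
- bot.camera_model(name): a dict with "K" (3x3 intrinsics, pixels), "k1" (the pictures are not rectified: a ray, as slopes to the right and down, at radius r is drawn at 1 + k1 r^2 times it, then the intrinsics apply), "T" (4x4, takes a point from camera to world coordinates). Camera axes: x right, y down, z forward; pixel columns grow to the right and rows downward; lengths in m; the calibration is good to about 2 mm. A picture is of the moment at which its call begins: read the wrist's pose just before it. camera_model takes no time and is no camera call; for the wrist camera it gives the pose at the moment of the call.
- bot.job_done(): hands the job in, once; it reports no verdict.
The state is a dict: "clock": time; "joint_pos": joint angles; "joint_vel": joint speeds; "tau": joint torques, N m; "eef_pos": TCP position; "tool_rot": TCP orientation; "ft_force": force on the tool from outside, world axes, zero at the start; "ft_torque": the same for the moment, N m; "grip_width": finger opening in m.
Only numpy, scipy, OpenCV 4.12 (cv2) and the standard library are available. Lean on these libraries where they do the work, as an engineer would, in place of code of your own. Each camera call takes 0.05 s, during which the arm holds its last target. There are 200 camera calls.

## Task

Push the sprung slide that carries the orange-lidded jar all the way in to its end stop, then let it go so that it springs back and latches on its stop pin at mid position. When it has latched and you are off it, press the green button on top of the reader fully down and come away. Only push with the fingers: do not touch or lift any jar, leave the slide with the blue-lidded jar at home, and leave everything else standing where it is.

Things in the scene. Friction and masses are not known exactly. Their poses are not given: they have to be found in the camera images.
- reader: jar reader fixed on the table: grey base plate x -120 to +180, y -125 to +125 mm, 12 mm thick; white block x -20 to +70, y -25 to +25 mm, 70 mm tall, between two slides centred at y = +68 (left) and -68 mm (right), each an aluminium deck x -95 to +5 mm at home, top 32 mm up. Origin on the table; x = push direction, away from the robot; y left; z up. Tallest on it: jars, to 96 mm
- pin_left_top (a point): top of the left slide's yellow stop pin, 8 mm diameter, on the slide's outer side at reader x = -24 mm, y = +105 mm; stands up 32 mm above the table and is sprung; the slide's brass lug presses it down 10 mm on the way in
- pin_right_top (a point): top of the right slide's yellow stop pin, 8 mm diameter, on the slide's outer side at reader x = -24 mm, y = -105 mm; stands up 32 mm above the table and is sprung; the slide's brass lug presses it down 10 mm on the way in
- slide_left_tab (a point): centre of the upright push face of the left (+y) slide's black tab, moving with the slide; the face looks along the reader's -x, towards the robot. The tab is 44 mm wide (reader y), 10 mm thick and rises from 28 to 72 mm above the table (this point: 52 mm). Push the face along the reader's +x
- slide_right_tab (a point): centre of the upright push face of the right (-y) slide's black tab, moving with the slide; the face looks along the reader's -x, towards the robot. The tab is 44 mm wide (reader y), 10 mm thick and rises from 28 to 72 mm above the table (this point: 52 mm). Push the face along the reader's +x
- slide_left (a joint): left slide's travel along reader +x, m: 0 home, 0.040 latched on the pin (mid), 0.080 end stop (hard). Return spring: 3 N at home, 6 N at mid, 9 N at the end; plus drag 3 N per 0.1 m/s, and up to 3 N while its lug rides over the pin (0.005 to 0.040). Let go before 0.040 it runs home; let go beyond 0.042 it comes back at up to 0.3 m/s and stops at 0.040 on the pin, which has popped up behind the lug
- slide_right (a joint): right slide's travel along reader +x, m: 0 home, 0.040 latched on the pin (mid), 0.080 end stop (hard). Return spring: 3 N at home, 6 N at mid, 9 N at the end; plus drag 3 N per 0.1 m/s, and up to 3 N while its lug rides over the pin (0.005 to 0.040). Let go before 0.040 it runs home; let go beyond 0.042 it comes back at up to 0.3 m/s and stops at 0.040 on the pin, which has popped up behind the lug
- slide_left_nest (a point): centre of the floor of the left slide's grey nest ring (58 mm outside, 49 mm inside diameter, rim 12 mm above the deck), 36 mm above the table, 65 mm along the reader's +x from the push face; moves with the slide
- slide_right_nest (a point): centre of the floor of the right slide's grey nest ring (58 mm outside, 49 mm inside diameter, rim 12 mm above the deck), 36 mm above the table, 65 mm along the reader's +x from the push face; moves with the slide
- jar_orange: white plastic jar with an orange lid, 45 mm diameter, 60 mm tall, about 100 g, standing loose in the nest of one of the two slides (which one varies). Origin: centre of its underside; z up. Its slide is the one to push
- jar_blue: white plastic jar with a blue lid, 45 mm diameter, 60 mm tall, about 100 g, standing loose in the nest of one of the two slides (which one varies). Origin: centre of its underside; z up. Its slide stays at home
- read_button_top (a point): centre of the top of the green push button, 28 mm diameter, on the reader's optical block at reader x = +25 mm, y = 0; 92 mm above the table when up; pressed straight down
- read_button (a joint): how far the green button is down, in m: 0 up, 0.006 fully down (hard stop); it takes 1.5 N to start and 5 N fully down, and springs back
- jar_white: bystander: white jar with a white lid, 45 mm diameter, 60 mm tall, in a black ring at the far left of the reader's base plate; origin: centre of its underside
- tape_roll: bystander: white tape roll, 60 mm diameter, 24 mm tall, lying at the far right of the reader's base plate; origin: centre of its underside
- wash_bottle: bystander: clear bottle, 60 mm diameter, 150 mm tall, left of the reader; origin: centre of its underside
- can: bystander: steel can, 80 mm diameter, 100 mm tall, right of the reader; origin: centre of its underside
- spatula: bystander: spatula 200 mm long lying on the table at the left near the robot
Not all that is in view belongs to the job. Leave any red, turquoise or yellow look-alike of the jar_blue alone.

How it is judged:
On the way, in this order (a step that is already met when the one before it is completed fails the run):
1. the slide with the orange-lidded jar is pushed in to its end stop (travel over 74 mm of 80) (((y of jar_orange in the frame of reader above 0 m and value of joint slide_left above 0.074 m) or (y of jar_orange in the frame of reader below 0 m and value of joint slide_right above 0.074 m))), for 0.05 s.
2. it has come back, stands latched at mid position (35 to 45 mm) and nothing of the robot touches the reader (((y of jar_orange in the frame of reader above 0 m and value of joint slide_left between 0.035 and 0.045 m) or (y of jar_orange in the frame of reader below 0 m and value of joint slide_right between 0.035 and 0.045 m)) and contact force between each of the fingers, the arm and reader below 0.3 N), for 0.2 s.
3. the green button is pressed (over 4 mm of 6) with the slide latched (((y of jar_orange in the frame of reader above 0 m and value of joint slide_left between 0.035 and 0.045 m) or (y of jar_orange in the frame of reader below 0 m and value of joint slide_right between 0.035 and 0.045 m)) and value of joint read_button above 0.004 m), for 0.05 s.
At the end, for the whole second after the job is handed in: Orange jar's slide at rest at mid position (35 to 45 mm), the other slide home (under 5 mm), button up, both jars upright (0.15 rad) and seated in their nests (6 mm), white jar, tape roll, bottle, can and spatula within 20 mm of their starts (((y of jar_orange in the frame of reader above 0 m and value of joint slide_left between 0.035 and 0.045 m) or (y of jar_orange in the frame of reader below 0 m and value of joint slide_right between 0.035 and 0.045 m)) and not ((y of jar_orange in the frame of reader above 0 m and value of joint slide_right above 0.005 m) or (y of jar_orange in the frame of reader below 0 m and value of joint slide_left above 0.005 m)) and velocity of joint slide_left between -0.005 and 0.005 m/s and velocity of joint slide_right between -0.005 and 0.005 m/s and value of joint read_button below 0.002 m and (horizontal distance between jar_orange and slide_left_nest below 0.006 m or horizontal distance between jar_orange and slide_right_nest below 0.006 m) and (horizontal distance between jar_blue and slide_left_nest below 0.006 m or horizontal distance between jar_blue and slide_right_nest below 0.006 m) and angle between each of jar_orange, jar_blue's own z axis and vertical below 0.15 rad and linear speed of each of jar_orange, jar_blue below 0.02 m/s and distance of each of jar_white, tape_roll, wash_bottle, can, spatula from where it was at the start of the episode below 0.02 m); the robot touches nothing.
It fails at once if a jar is touched by the robot (over 1 N) (contact force between any of the fingers, the arm and jar_orange above 1 N or contact force between any of the fingers, the arm and jar_blue above 1 N or contact force between any of the fingers, the arm and jar_white above 1 N).
It fails at once if a jar or the tape roll is lifted (height (world z) of any of jar_orange, jar_blue above 0.05 m or height (world z) of any of jar_white, tape_roll above 0.03 m).
It fails at once if the slide with the blue-lidded jar is pushed (over 12 mm) ((y of jar_orange in the frame of reader above 0 m and value of joint slide_right above 0.012 m) or (y of jar_orange in the frame of reader below 0 m and value of joint slide_left above 0.012 m)).
It fails at once if the button is pressed (over 3 mm) while the orange jar's slide is not latched at mid position (value of joint read_button above 0.003 m and not ((y of jar_orange in the frame of reader above 0 m and value of joint slide_left between 0.035 and 0.045 m) or (y of jar_orange in the frame of reader below 0 m and value of joint slide_right between 0.035 and 0.045 m))).
It fails at once if a bystander is moved by more than 30 mm (distance of any of jar_white, tape_roll, wash_bottle, can, spatula from where it was at the start of the episode above 0.03 m).
It also fails if it takes over 40 s, if anything falls off the work surface, if the arm or the gripper's body presses on something with over 40 N, if the wrist force passes 120 N, or if a joint passes its speed limit or range.

## Working session

There is one attempt and no reset: what is moved stays moved. The work goes in short steps, Python scripts to look and compute and a shell command to move; the robot and the scene stay as the last step left them, time stands still between calls to the robot, and variables do not carry over. Pictures are saved under pics/ and viewed, about 8 in all and at most 12, crops included, and the job is handed in when it is done.

```bash
mkdir -p pics; ls; python3 - <<'E'
from workcell import bot
import cv2,numpy as np
a=bot.camera("scene");b=bot.camera("side")
cv2.imwrite("pics/scene0.png",a);cv2.imwrite("pics/side0.png",b)
cv2.imwrite("pics/both.png",np.vstack([a,b])[:, :] if 0 else cv2.resize(np.hstack([a,b]),(800,300)))
for n in("scene","side"):
  m=bot.camera_model(n);print(n,m["K"],m["k1"],np.round(m["T"],3))
print(bot.tip_extent,bot.get_obs())
E
```

```text
pics
scene [[372.54422941   0.         252.46703943]
 [  0.         372.54422941 193.47244798]
 [  0.           0.           1.        ]] 0.020704082317515735 [[-0.785  0.31  -0.537  1.14 ]
 [ 0.62   0.407 -0.671  0.751]
 [ 0.01  -0.859 -0.511  0.676]
 [ 0.     0.     0.     1.   ]]
side [[375.61382666   0.         258.48997692]
 [  0.         375.61382666 188.0202222 ]
 [  0.           0.           1.        ]] -0.03166753603949405 [[ 0.996 -0.035  0.083  0.461]
 [-0.088 -0.589  0.803 -0.875]
 [ 0.021 -0.807 -0.59   0.737]
 [ 0.     0.     0.     1.   ]]
0.008 {'clock': 0.1, 'joint_pos': array([1.25898212e+00, 2.41351109e-01, 3.82441075e-03, 1.33520652e+00,
       1.67429213e-06, 1.57079839e+00]), 'joint_vel': array([ 0.00153453, -0.00113818,  0.00366926,  0.00074862,  0.00166924,
       -0.00027907]), 'tau': array([-1.36803137e-03, -3.73137939e+01,  2.53010577e+01,  1.08832918e-02,
       -1.00620246e-04, -7.12976004e-06]), 'eef_pos': array([0.15321762, 0.47534699, 0.23848206]), 'tool_rot': array([ 1.55277210e-01,  9.87870462e-01, -9.56569774e-04, -1.51202655e-04]), 'ft_force': array([-0.35272151,  0.7787902 , -0.73099745]), 'ft_torque': array([-0.00474462,  0.00865402, -0.02468418]), 'grip_width': 0.08527021792464157}
```

View pics/scene0.png

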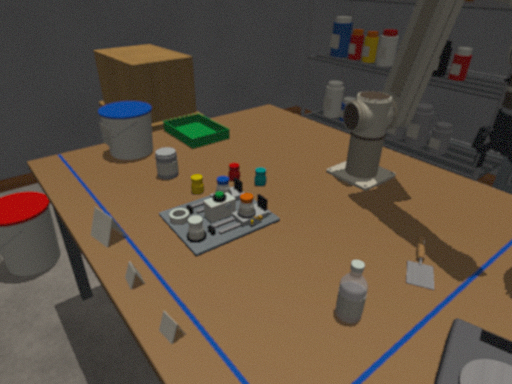

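View pics/side0.png

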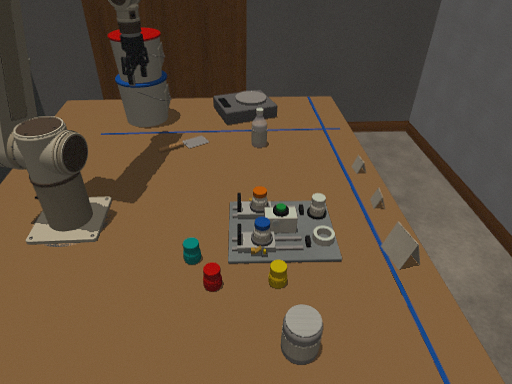

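The scene shows the orange lid at (247,198) scene / (260,192) side, on the left (+y) slide. The blue lid is at (222,183) / (262,224) on the right slide, and the green button at (219,197) / (281,210). The look-alikes are the loose jars: red (234,170)/(212,272), turquoise (260,174)/(191,246) and yellow (197,182)/(278,268). White jar is at (196,225)/(318,205).

```bash
cat > h.py <<'E'
import cv2,numpy as np
from workcell import bot
def ray(m,p):
    d=np.array([(p[0]-m["K"][0,2])/m["K"][0,0],(p[1]-m["K"][1,2])/m["K"][1,1]]);u=d.copy()
    for _ in range(10): u=d/(1+m["k1"]*(u@u))
    T=np.array(m["T"]);return T[:3,3],T[:3,:3]@np.array([u[0],u[1],1])
def plane(m,p,z):
    o,d=ray(m,p);return o+d*(z-o[2])/d[2]
def tri(ma,pa,mb,pb):
    o1,d1=ray(ma,pa);o2,d2=ray(mb,pb)
    s=np.linalg.lstsq(np.c_[d1,-d2],o2-o1,rcond=None)[0]
    a=o1+s[0]*d1;b=o2+s[1]*d2;return (a+b)/2,np.linalg.norm(a-b)
def blob(im,lo,hi,roi,smin=110,vmin=40):
    x0,y0,x1,y1=roi;h=cv2.cvtColor(im[y0:y1,x0:x1],cv2.COLOR_BGR2HSV)
    n,l,st,c=cv2.connectedComponentsWithStats(cv2.inRange(h,(lo,smin,vmin),(hi,255,255)))
    i=1+np.argmax(st[1:,4]);return c[i]+[x0,y0],st[i,:]+[x0,y0,0,0,0]
E
python3 - <<'E'
from h import *
a=cv2.imread("pics/scene0.png");b=cv2.imread("pics/side0.png");ma=bot.camera_model("scene");mb=bot.camera_model("side")
R={}
for n,lo,hi,ra,rb,s in [("orange",4,14,(236,188,258,210),(250,184,270,200),190),("blue",105,125,(212,174,232,194),(252,216,272,232),130),("green",50,80,(210,188,228,206),(272,202,290,216),100)]:
    pa,sa=blob(a,lo,hi,ra,s);pb,sb=blob(b,lo,hi,rb,s)
    R[n],g=tri(ma,pa,mb,pb);print(n,pa.round(1),sa,pb.round(1),sb,R[n].round(4),round(g,4), plane(mb,pb,.09).round(3),plane(ma,pa,.09).round(3))
v=R["orange"]-R["blue"];print(np.linalg.norm(v[:2]),"yaw",np.degrees(np.arctan2(-v[0],v[1])))
s=cv2.resize(b[185:270,215:345],None,fx=6,fy=6,interpolation=cv2.INTER_CUBIC);cv2.imwrite("pics/crop1.png",s)
E
```

```text
orange [246.1 197.6] [240 193  13  10  88] [259.5 191.8] [253 186  14  12 132] [ 0.5539 -0.0125  0.089 ] 0.001 [ 0.553 -0.013  0.09 ] [ 0.556 -0.011  0.09 ]
blue [222.6 179.6] [217 176  12   8  72] [261.9 223.2] [255 217  15  14 175] [ 0.5473 -0.1485  0.0894] 0.0002 [ 0.547 -0.149  0.09 ] [ 0.548 -0.148  0.09 ]
green [219.1 194.3] [215 191   9   8  55] [280.5 207.1] [276 203  10   9  73] [ 0.6055 -0.0821  0.0862] 0.0005 [ 0.604 -0.087  0.09 ] [ 0.609 -0.077  0.09 ]
0.13623543605466723 yaw -2.772687830696454
```

View pics/crop1.png

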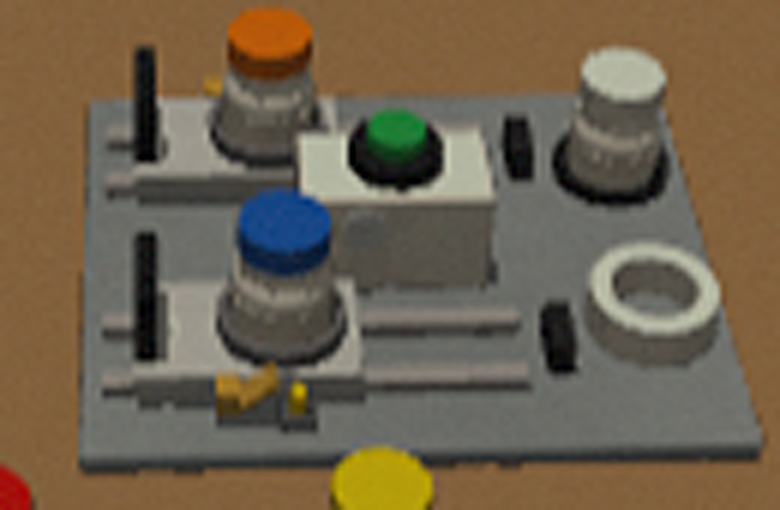

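The crop confirms it: the orange jar is on the left slide next to the wash-bottle side, and the blue jar's slide is on the right. Reader yaw is about -2.8° and the left push face is near (0.489, -0.009). I'm moving to a pre-push pose with the fingers shut.

```bash
python3 -m jog '[[[0.287,-0.483,0,0,0,15,255],[0.287,-0.483,0,0,0,15,255],[0.287,-0.483,0,0,0,15,255],[0.287,-0.483,0,0,0,15,255],[0.287,-0.483,0,0,0,15,255],[0.287,-0.483,0,0,0,15,255],[0.287,-0.483,0,0,0,15,255],[0.287,-0.483,0,0,0,15,255],[0.287,-0.483,0,0,0,15,255],[0.287,-0.483,0,0,0,15,255]]]'
```

```text
clock: 0.93
eef_pos: [0.3641, 0.1198, 0.2392]
tool_rot: [0.025, 1.0, 0.0, 0.0]
ft_force: [1.7, 0.6, 0.8]
grip_width: -0.0003
```

```bash
python3 -m jog '[[[0.068,-0.124,0,0,0,0,255],[0.068,-0.124,0,0,0,0,255],[0.068,-0.124,0,0,0,0,255],[0.068,-0.124,0,0,0,0,255],[0.068,-0.124,-0.04,0,0,0,255],[0.068,-0.124,-0.08,0,0,0,255],[0.068,-0.124,-0.12,0,0,0,255],[0.068,-0.124,-0.15,0,0,0,255],[0.068,-0.124,-0.18,0,0,0,255],[0.068,-0.124,-0.18,0,0,0,255]]]' && python3 - <<'E'
from h import *
o=bot.get_obs();print(o["eef_pos"],o["ft_force"])
a=bot.camera("scene");b=bot.camera("side");w=bot.camera("wrist")
cv2.imwrite("pics/scene1.png",a);cv2.imwrite("pics/side1.png",b)
A=cv2.resize(a[160:250,150:290],(560,360),interpolation=2)[:,:];B=cv2.resize(b[150:270,200:350],(450,360),interpolation=2)
W=cv2.resize(w,(312,234));c=np.zeros((600,800,3),np.uint8);c[:300,:466]=cv2.resize(A,(466,300));c[300:,:375]=cv2.resize(B,(375,300));c[300:534,400:712]=W
cv2.imwrite("pics/m1.png",c)
E
```

```text
clock: 1.77
eef_pos: [0.4265, -0.0022, 0.0541]
tool_rot: [0.025, 1.0, -0.0, -0.006]
ft_force: [-0.7, 0.6, -0.9]
grip_width: 0.0
[ 0.42647349 -0.00224647  0.05408364] [-0.65846059  0.56689976 -0.89584354]
```

View pics/m1.png

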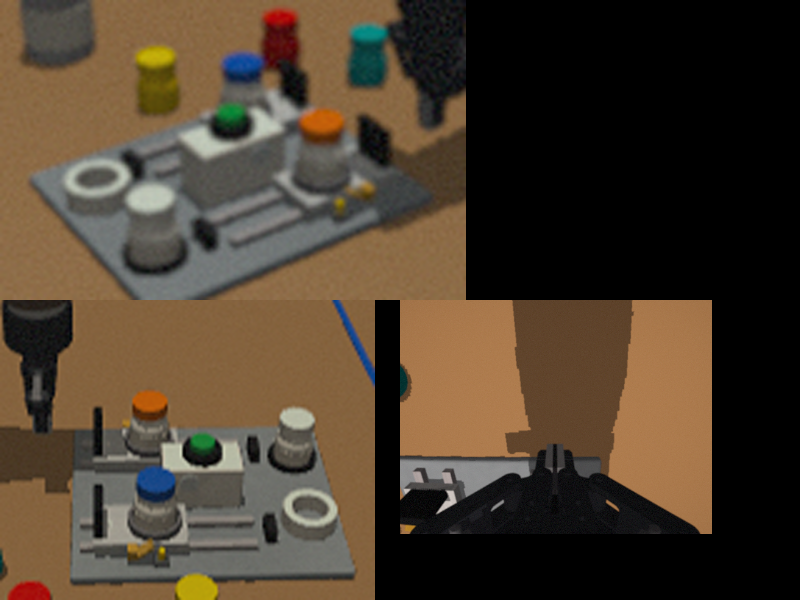

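Closed fingers are in front of the left tab with clear space, at scene-crop (430,115). Moving up to contact.

```bash
python3 -m jog '[[[0.015,-0.006,0,0,0,0,255],[0.03,-0.006,0,0,0,0,255],[0.036,-0.006,0,0,0,0,255],[0.036,-0.006,0,0,0,0,255],[0.036,-0.006,0,0,0,0,255]]]' && python3 - <<'E'
from h import *
o=bot.get_obs();print(o["eef_pos"],o["ft_force"])
bot.camera("side");bot.camera("side")
a=bot.camera("side")
o=bot.get_obs();print(o["eef_pos"],o["ft_force"])
c=bot.camera("scene")
cv2.imwrite("pics/m2.png",np.hstack([cv2.resize(a[175:235,210:290],(400,300),interpolation=2),cv2.resize(c[180:225,230:290],(400,300),interpolation=2)]))
E
```

```text
clock: 2.33
eef_pos: [0.4685, -0.0081, 0.0606]
tool_rot: [0.025, 1.0, 0.0, 0.001]
ft_force: [-0.7, 0.4, -0.8]
grip_width: 0.0002
[ 0.46852912 -0.00807292  0.06059028] [-0.71553454  0.41938385 -0.81843906]
[ 0.46705424 -0.0080653   0.05964843] [0.22650659 0.14589214 0.49975664]
```

View pics/m2.png

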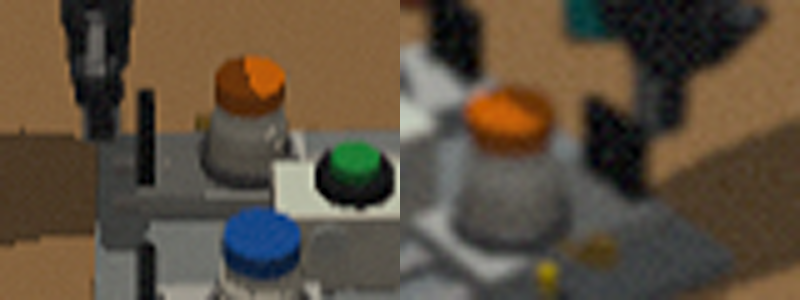

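Fingertip sits about 12 mm in front of the face, centred on it. Pushing now at 0.1 m/s.

```bash
python3 -m jog '[[[0.006,-0.001,-0.008,0,0,0,255],[0.012,-0.002,-0.008,0,0,0,255],[0.02,-0.002,-0.008,0,0,0,255],[0.028,-0.002,-0.008,0,0,0,255],[0.036,-0.003,-0.008,0,0,0,255],[0.044,-0.003,-0.008,0,0,0,255],[0.052,-0.004,-0.008,0,0,0,255],[0.06,-0.004,-0.008,0,0,0,255],[0.068,-0.004,-0.008,0,0,0,255],[0.076,-0.005,-0.008,0,0,0,255]]]'
```

```text
clock: 3.37
eef_pos: [0.5397, -0.0125, 0.05]
tool_rot: [0.025, 1.0, 0.001, -0.005]
ft_force: [-10.7, 2.3, 7.7]
grip_width: -0.0001
```

```bash
python3 -m jog '[[[0.006,0,0,0,0,0,255],[0.011,-0.001,0,0,0,0,255],[0.015,-0.001,0,0,0,0,255],[0.018,-0.001,0,0,0,0,255],[0.018,-0.001,0,0,0,0,255]]]' && python3 - <<'E'
from h import *
a=bot.camera("side");o=bot.get_obs();print(o["eef_pos"],o["ft_force"])
c=bot.camera("scene")
cv2.imwrite("pics/m3.png",np.hstack([cv2.resize(a[175:235,240:320],(400,300),interpolation=2),cv2.resize(c[180:225,190:250],(400,300),interpolation=2)]))
E
```

```text
clock: 3.78
eef_pos: [0.5568, -0.0133, 0.0499]
tool_rot: [0.025, 1.0, 0.001, -0.006]
ft_force: [-11.6, 2.8, 7.7]
grip_width: 0.0001
[ 0.55680297 -0.01322952  0.04989912] [-11.84571635   1.23748975   8.43154018]
```

View pics/m3.png

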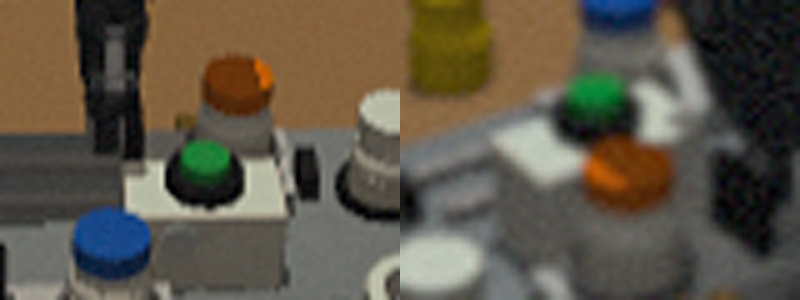

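The deck is close to the end-stop block at (305,170) and the force is still only spring level. Inching on until it rises.

```bash
python3 -m jog '[[[0.003,0,0,0,0,0,255],[0.005,0,0,0,0,0,255],[0.006,0,0,0,0,0,255],[0.006,0,0,0,0,0,255]]]'
```

```text
clock: 4.22
eef_pos: [0.5568, -0.0132, 0.0499]
tool_rot: [0.025, 1.0, 0.001, -0.011]
ft_force: [-26.0, 2.2, 20.3]
grip_width: -0.0001
```

End stop reached: the position holds while the force rises to 26 N. Withdrawing fast, straight back.

```bash
python3 -m jog '[[[-0.041,0.002,0,0,0,0,255],[-0.082,0.004,0,0,0,0,255],[-0.12,0.006,0,0,0,0,255],[-0.12,0.006,0,0,0,0,255],[-0.12,0.006,0,0,0,0,255],[-0.12,0.006,0,0,0,0,255]]]' && python3 - <<'E'
from h import *
a=bot.camera("side");o=bot.get_obs();print(o["eef_pos"],o["ft_force"])
c=bot.camera("scene");cv2.imwrite("pics/side4.png",a);cv2.imwrite("pics/scene4.png",c)
ma=bot.camera_model("scene");mb=bot.camera_model("side")
pa,sa=blob(c,4,14,(195,180,258,220),190);pb,sb=blob(a,4,14,(250,180,310,200),190)
print(tri(ma,pa,mb,pb))
cv2.imwrite("pics/m4.png",np.hstack([cv2.resize(a[175:235,220:320],(400,300),interpolation=2),cv2.resize(c[175:235,190:270],(400,300),interpolation=2)]))
E
```

```text
clock: 4.72
eef_pos: [0.4492, -0.0083, 0.0517]
tool_rot: [0.025, 1.0, -0.0, 0.001]
ft_force: [0.2, -0.2, 0.4]
grip_width: -0.0002
[ 0.45026057 -0.00829381  0.05191501] [0.6682091  0.45468917 0.70439249]
(array([ 0.59206783, -0.01370643,  0.08951731]), np.float64(0.00013132318701994166))
```

View pics/m4.png

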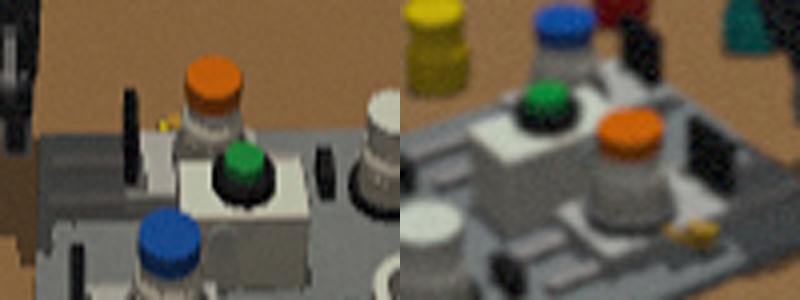

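Latched: the orange lid moved +38 mm from home (mid is 40), the jar is upright in its nest, and the tab is clear of the fingers. Going above the button.

```bash
python3 -m jog '[[[0,0,0.04,0,0,0,255],[0,0,0.08,0,0,0,255],[0,0,0.1,0,0,0,255],[0.03,-0.015,0.1,0,0,0,255],[0.065,-0.03,0.1,0,0,0,255],[0.1,-0.048,0.1,0,0,0,255],[0.135,-0.065,0.1,0,0,0,255],[0.156,-0.075,0.1,0,0,0,255],[0.156,-0.075,0.1,0,0,0,255],[0.156,-0.075,0.1,0,0,0,255]]]' && python3 - <<'E'
from h import *
bot.camera("side");a=bot.camera("side");o=bot.get_obs();print(o["eef_pos"],o["ft_force"])
c=bot.camera("scene")
cv2.imwrite("pics/m5.png",np.hstack([cv2.resize(a[165:225,240:320],(400,300),interpolation=2),cv2.resize(c[160:220,185:265],(400,300),interpolation=2)]))
E
```

```text
clock: 5.65
eef_pos: [0.6056, -0.084, 0.1503]
tool_rot: [0.026, 1.0, 0.0, -0.0]
ft_force: [-0.6, -0.7, -0.2]
grip_width: 0.0002
[ 0.60362742 -0.08296818  0.15078257] [ 0.45881058  0.74740253 -0.68405822]
```

View pics/m5.png

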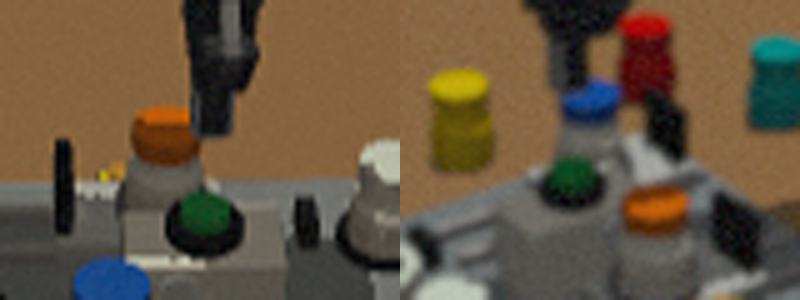

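The fingertips are above the button, and their shadow covers it. Pressing.

```bash
python3 -m jog '[[[0.001,0,-0.025,0,0,0,255],[0.001,0,-0.042,0,0,0,255],[0.001,0,-0.048,0,0,0,255],[0.001,0,-0.052,0,0,0,255],[0.001,0,-0.055,0,0,0,255],[0.001,0,-0.058,0,0,0,255],[0.001,0,-0.06,0,0,0,255],[0.001,0,-0.06,0,0,0,255]]]'
```

```text
clock: 6.47
eef_pos: [0.6049, -0.0828, 0.094]
tool_rot: [0.025, 1.0, 0.0, 0.001]
ft_force: [-5.8, 1.5, 9.8]
grip_width: 0.0001
```

```bash
python3 -m jog '[[[0,0,-0.003,0,0,0,255],[0,0,-0.005,0,0,0,255],[0,0,-0.005,0,0,0,255]]]'
```

```text
clock: 6.72
eef_pos: [0.605, -0.0829, 0.0936]
tool_rot: [0.025, 1.0, -0.0, 0.002]
ft_force: [-14.5, 2.6, 30.9]
grip_width: 0.0001
```

Hard stop found: 31 N and the position holds. Coming away.

```bash
python3 -m jog '[[[0,0,0.03,0,0,0,255],[0,0,0.07,0,0,0,255],[0,0,0.11,0,0,0,255],[-0.04,0,0.13,0,0,0,255],[-0.08,0,0.13,0,0,0,255],[-0.12,0,0.13,0,0,0,255],[-0.16,0,0.13,0,0,0,255],[-0.2,0,0.13,0,0,0,255],[-0.2,0,0.13,0,0,0,255],[-0.2,0,0.13,0,0,0,255]]]' && python3 - <<'E'
from h import *
a=bot.camera("side");c=bot.camera("scene")
a0=cv2.imread("pics/side0.png")
ma=bot.camera_model("scene");mb=bot.camera_model("side")
for n,lo,hi,ra,rb,s in [("orange",4,14,(195,180,258,220),(250,180,310,200),190),("blue",105,125,(212,174,232,194),(252,216,272,232),130),("green",50,80,(210,188,228,206),(272,202,290,216),100)]:
    print(n,tri(ma,blob(c,lo,hi,ra,s)[0],mb,blob(a,lo,hi,rb,s)[0])[0].round(4))
cv2.imwrite("pics/m6.png",np.hstack([cv2.resize(a[100:290,180:350],(400,447),interpolation=2),cv2.resize(c[150:350,150:330],(400,447),interpolation=2)]))
print(bot.get_obs()["eef_pos"],bot.get_obs()["ft_force"])
E
```

```text
clock: 7.55
eef_pos: [0.4032, -0.0832, 0.2172]
tool_rot: [0.025, 1.0, -0.0, 0.001]
ft_force: [1.2, -0.6, 0.8]
grip_width: 0.0
orange [ 0.5918 -0.0138  0.089 ]
blue [ 0.5473 -0.1484  0.0893]
green [ 0.6054 -0.0825  0.0865]
[ 0.40644871 -0.08350956  0.21765278] [ 0.35117726 -0.12655375  0.47987027]
```

View pics/m6.png

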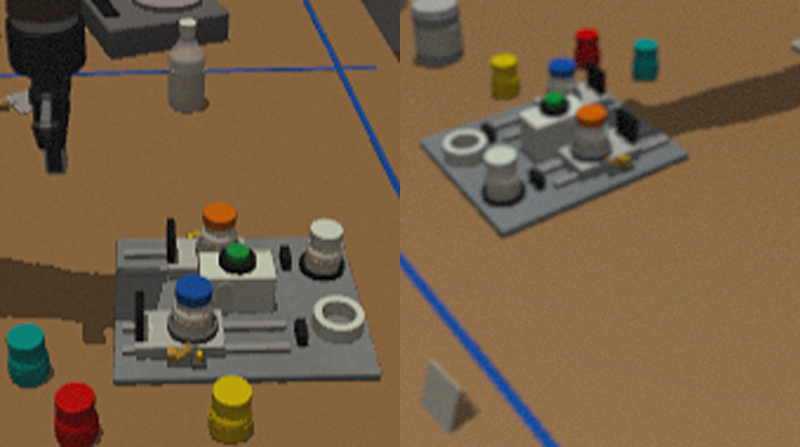

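The orange slide stays latched at mid, the blue slide is at home, the button is up, everything is in place and the arm is clear.

```bash
python3 -c "
from workcell import bot
bot.job_done()"
```

```text
the job is handed in; nothing more can be done
```

The job is done and handed in at about 7.6 s of the 40 s allowed; handing in gives no verdict.

- **Slide:** I pushed the left slide, which carries the orange-lidded jar, to its end stop. The tool stopped moving there while the push force rose to 26 N. I then pulled straight back and the slide sprang out and latched at mid. The orange lid ended 38 mm from home, where mid is 40 mm, so it is within tolerance.
- **Button:** I pressed the green button to its hard stop: the tool held at the fully-down height, at 31 N. I then came away.
- **Last checks:**
  - The button is back up.
  - The blue-lidded jar moved less than 1 mm, so its slide is still home.
  - Both jars look upright and seated.
  - The white jar, tape roll and bottle stand where they were. The can and spatula were only glimpsed in the last pictures and were not measured.
  - The force reading was about zero with the arm clear.

No check failed or disagreed with another.

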